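# Lock the specimen rest post with its wire-lock pin

## Task

Lift the wire-lock pin out of its parking stand and push it gently through the cross hole of the blue rest post until its head bears on the brass thrust plate, finishing with a firm push of 10 to 15 N (never over 20 N). Let go, then flip the pin's sprung wire bail over the top of the post and press its red thumb plate down, with under 25 N, until the wire snaps over the pin's end. Leave the small things round about where they are.

Things in the scene. Friction and masses are not known exactly. Their poses are not given: they have to be found in the camera images.
- post: Blue post bolted on a dark 96 x 66 x 8 mm foot plate; fixed. Origin under its centre on the bench, z up, x the way the pin goes in. Sleeve 28 mm long in x, 30 wide, top 88 mm above the bench, black pad at 90 (+-2). Round 12 mm cross hole along x, 75 mm up. Two ears beside the mouth, 23 mm apart, reach out 12 mm, a ledge 11 mm below the axis; they take the pin's square head and keep its tab upright.
- post_mouth (a point): Point on the hole axis in the sleeve's entry face, 14 mm before the post's centre; x points into the hole. Round the mouth a brass thrust plate (22 x 21 mm, 14 mm hole) stands firm, 0.5 to 8 mm proud of this face; how far differs each time and is not measured, so the home depth must be felt.
- post_back (a point): Point on the hole axis in the sleeve's far face, 28 mm beyond post_mouth. Between the two faces an inner post with the same 12 mm hole stands up to 2 mm too high or low (not measured); it shifts with about 3 N, and the pin's round end wedges it into line.
- stand: Grey parking stand, 90 x 50 mm foot, fixed; origin on the bench. It holds the pin level with its axis 42 mm above the bench, pointing along the stand's x, in two open-topped notches: the pin lifts straight up out of it.
- pin: Steel wire-lock pin, about 0.2 kg. Origin on its axis at the shoulder (front of the head); x along the shank, z up the tab. Shank 10 mm round, 52 long, half-ball end. Head 20 mm square, x -14 to 0. Red grip tab on the head: x -15 to -1, 12 mm thick in y, z up to 50: grasp it across y from above. Bail hinge at x -18, z 0. Home: shoulder on the thrust plate.
- pin_end (a point): Outermost point of the pin's round end, on its axis, 52 mm ahead of the shoulder.
- pin_tab (a point): Grip point in the middle of the red tab: 8 mm behind the shoulder and 39 mm above the pin axis.
- bail (a joint): Wire bail's angle about its hinge (along the pin's y), rad. 0: leans back from the head, 0.87 above level; grows as it swings up, over and down to the pin's end; turns easily; starts at 0 to 0.25. 2.27: along the pin axis. Laid over it rests on the pin's end at about 2.19; 5 to 10 N snaps it under, to its stop at 2.39; over 2.34 is locked. Wire 5 mm, legs 40 mm apart, cross wire 70 mm from hinge.
- thumb_plate (a point): Middle of the red thumb plate on the bail's cross wire, 80 mm from the hinge along the bail. The plate is 18 mm wide and 5 mm thick and spans 71 to 87 mm from the hinge. Push it from behind to flip the bail; press on its outer part, beyond the pin's end, to snap it.
- die_plug: Bystander: grey metal cylinder, 29 mm across, 30 mm high; origin under its centre.
- red_specimen: Bystander: dark red round specimen mount, 30 mm across, 16 mm high; origin under its centre.
- can: Bystander: black lidded can, 40 mm across, 52 mm high; origin under its centre.
- key: Bystander: black hex key lying flat, 99 mm long, 8 mm high; origin under its centre.

How it is judged (in metres and radians):
On the way, in this order (a step that is already met when the one before it is completed fails the run):
1. the pin's head is pressed home (over 8 N on the post) with the bail still open (contact force between pin and post above 8 N and x of pin in the frame of post_mouth above -0.01 m and distance between pin and post_mouth below 0.011 m and value of joint bail below 1.5 rad), for 0.1 s.
2. the bail has snapped over the pin's end (value of joint bail above 2.34 rad), for 0.2 s.
At the end, for the whole second after the job is handed in: The pin sits home in the cross hole (shoulder no more than 10 mm before the post's entry face, within 11 mm of post_mouth), its bail is snapped over the pin's end (joint above 2.34 rad), and the pin is released and at rest (x of pin in the frame of post_mouth above -0.01 m and distance between pin and post_mouth below 0.011 m and value of joint bail above 2.34 rad and linear speed of pin below 0.01 m/s); the robot touches nothing.
It fails at once if the pin is pressed on the post with over 20 N while it is being pushed in (contact force between pin and post above 20 N and value of joint bail below 1.5 rad).
It fails at once if the fingers press on the bail with over 25 N (contact force between the fingers and bail above 25 N).
It fails at once if one of the things round about (die plug, red specimen, black can, hex key) is moved more than 15 mm (distance of any of die_plug, red_specimen, can, key from where it was at the start of the episode above 0.015 m).
It also fails if it takes over 70 s, if anything falls off the work surface, if the arm or the gripper's body presses on something with over 40 N, if the wrist force passes 120 N, or if a joint passes its speed limit or range.

## Robot

A 6-joint arm with a two-finger parallel gripper is mounted at the origin on the work surface; the furniture and walls round the work are solid. World frame = base frame: x ahead of the robot, y to its left, z up, the work surface at z = 0. Lengths are in m, angles in degrees, forces in N, time in s.
With the tool pointing down it reaches from about 0.325 to 0.775 m from the base axis. Payload 5.5 kg.
Tool frame: the origin (TCP) lies at the centre of the arm's flange, where the gripper is bolted on; the fingertips stand 182 mm ahead of it and the grasp point (between the pads) lies 163 mm ahead of it; z points along the fingers, y is the direction in which the jaws open and shut (so a half turn about z gives the same grasp; the last joint's range is limited). The gripper opens to 88 mm and grips with 3 to 60 N. Pads are 20 mm wide; open, the fingers measure 115 mm over their backs; the gripper's body (75 mm by 178 mm) begins 61 mm behind the grasp point.
Start: joints at [-78.593, 5.22, 70.514, -0, 104.267, -3.249], TCP at [0.152, -0.58, 0.405] pointing down, gripper open.
Joint ranges: [-164.24, 164.24], [-49.07, 125.15], [9.68, 141.18], [-86.29, 266.29], [3.28, 154.24], [-151.56, 151.56]. Speed limits (degrees/s): [147.25, 147.25, 172.46, 180, 180, 180].

## Interface

Orientations are given as [roll, pitch, yaw] about the fixed x, y, z axes, in that order (R = Rz(yaw) Ry(pitch) Rx(roll)).
In Python, from station import r gives the robot as it stands. The module is installed in compiled form; this text tells all that it offers. Calls block until the motion is done:
- r.reach(position, orientation): joint-space move of the TCP to a pose.
- r.servo_line(position, rotation=None, speed=0.15): straight line of the TCP; rotation=None keeps the orientation; speed is the mean speed in m/s.
- r.move_joints(angles): joint-space move.
- r.let_go() and r.grab(squeeze=None): open the fingers fully, or close them until they stop; squeeze is the grip in N (None keeps the last).
- r.wait(seconds).
- r.inverse_kinematics(position, orientation): joint angles nearest the present ones, or None.
- r.sense(): the state.
- r.snapshot(name): name is "scene" or "top" or "wrist"; returns a dict with "frame" (480x640x3 uint8, red, green, blue), "fx", "fy", "cx", "cy" (pixels), "dist_coeffs" ([k1, k2, p1, p2, k3] as OpenCV has them; the pictures are not rectified), "R" (3x3) and "t" (3): a world point X has camera coordinates R X + t. Camera axes: x right, y down, z forward; pixel columns grow to the right and rows downward; lengths in m; the calibration is good to about 2 mm. A picture is of the moment at which its call begins. There is no depth.
A pose or a line that the arm cannot do raises r.IKError and nothing moves.
- r.hand_in(): hands the job in, once; it reports no verdict.
The state is a dict: "clock": time; "joints": joint angles; "joint_vel": joint speeds; "joint_torque": joint torques, N m; "tcp_pos": TCP position; "orientation": TCP orientation; "contact_force": force on the tool from outside, world axes, zero at the start; "torque": the same for the moment, N m; "opening": finger opening in m.
Only numpy, scipy, OpenCV 4.12 (cv2) and the standard library are available. Lean on these libraries where they do the work, as an engineer would, in place of code of your own. Each camera call takes 0.05 s, during which the arm holds its last target. There are 200 camera calls.

## Working session

There is one attempt and no reset: what is moved stays moved. The work goes in short steps, each a Python script; the robot and the scene stay as the last script left them, time stands still between calls to the robot, and variables do not carry over. Pictures are saved under pics/ and viewed, about 8 in all and at most 12, crops included, and the job is handed in when it is done.

```bash
mkdir -p pics; ls
python3 - <<'E'
from station import r
import cv2,pickle
s=r.sense();print(s['clock'],s['tcp_pos'],s['orientation'],s['opening'])
for n in("scene","top"):
    p=r.snapshot(n);pickle.dump(p,open(f'{n}0.pkl','wb'))
    cv2.imwrite(f'pics/{n}0.png',p['frame'][:,:,::-1]); print(n,p['fx'],p['dist_coeffs'],(-p['R'].T@p['t']))
E
```

```text
pics
0.0 [ 0.15181845 -0.5805274   0.40354558] [-1.79893005e+02 -4.81120447e-03  1.46567202e+01] 0.08761105527242835
scene 544.7761648066046 [0.05713201 0.         0.         0.         0.        ] [-0.02808558  0.21205922  0.72926718]
top 451.7974081716376 [-0.02764445  0.          0.          0.          0.        ] [0.46232637 0.20257994 0.92041194]
```

View pics/scene0.png

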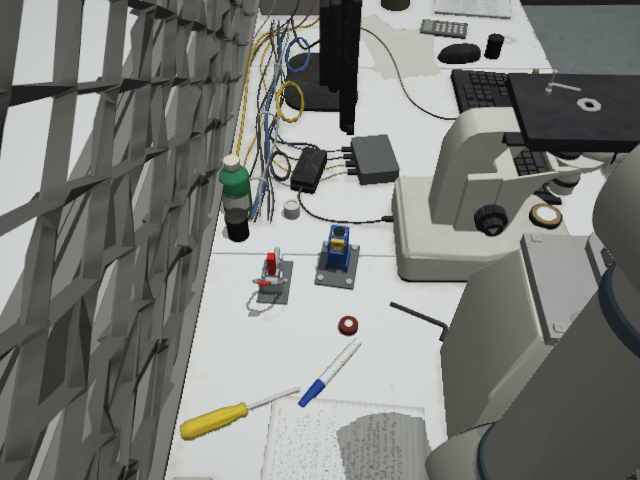

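View pics/top0.png

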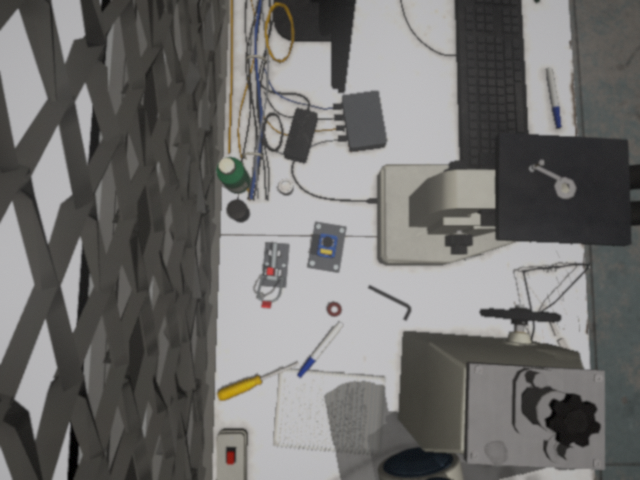

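The pictures show the stand with the pin (top ≈ (271,270), pin pointing up the image, i.e. roughly +x) and the post with its brass plate facing the robot (top ≈ (328,245)). A tall microscope and a box lie between the start pose and the work, so I triangulate their heights and the rough positions.

```bash
cat > h.py <<'E'
import numpy as np,cv2,pickle
def ray(p,uv):
    K=np.array([[p['fx'],0,p['cx']],[0,p['fy'],p['cy']],[0,0,1]])
    q=cv2.undistortPoints(np.array([[uv]],float),K,np.array(p['dist_coeffs'],float))[0,0]
    d=p['R'].T@np.array([q[0],q[1],1]);return -p['R'].T@np.array(p['t']),d/np.linalg.norm(d)
def plane(p,uv,z):
    c,d=ray(p,uv);return c+d*(z-c[2])/d[2]
def tri(p1,u1,p2,u2):
    a,d=ray(p1,u1);b,e=ray(p2,u2)
    s=np.linalg.lstsq(np.c_[d,-e],b-a,rcond=None)[0]
    A=a+s[0]*d;B=b+s[1]*e;return (A+B)/2,np.linalg.norm(A-B)
def proj(p,X):
    K=np.array([[p['fx'],0,p['cx']],[0,p['fy'],p['cy']],[0,0,1]])
    return cv2.projectPoints(np.array(X,float).reshape(-1,3),cv2.Rodrigues(np.array(p['R']))[0],np.array(p['t'],float),K,np.array(p['dist_coeffs'],float))[0][:,0]
def blobs(p,lo,hi,amin=15,box=None):
    h=cv2.cvtColor(p['frame'],cv2.COLOR_RGB2HSV);m=cv2.inRange(h,lo,hi)
    n,l,s,c=cv2.connectedComponentsWithStats(m);o=[]
    for i in range(1,n):
        x,y=c[i]
        if s[i,4]>=amin and (box is None or box[0]<x<box[2] and box[1]<y<box[3]):o.append((c[i],s[i],cv2.minAreaRect(np.argwhere(l==i)[:,::-1].astype(np.float32))))
    return o
E
python3 - <<'E'
from h import *
np.set_printoptions(precision=3,suppress=True)
s=pickle.load(open('scene0.pkl','rb'));t=pickle.load(open('top0.pkl','rb'))
print('plate hole',tri(s,(589,104),t,(565,187)),'plate corner',tri(s,(510,78),t,(497,137)))
print('box corner',tri(s,(525,237),t,(468,365)), tri(s,(525,237),t,(402,332)))
for n,p in(('s',s),('t',t)):
  for nm,lo,hi in(('red',(0,150,110),(6,255,255)),('blue',(105,130,60),(122,255,255)),('brass',(15,100,100),(28,255,255))):
    for b in blobs(p,lo,hi,8,(200,150,400,350)):print(n,nm,b[0],b[1][:5],b[2])
# foot plates, dark grey, in top
for b in blobs(t,(0,0,40),(179,90,130),100,(240,200,360,310)):print('foot',b[0],b[1][4],b[2],plane(t,b[0],.008))
E
```

```text
plate hole (array([ 0.623, -0.15 ,  0.29 ]), np.float64(0.0010288560813264637)) plate corner (array([ 0.699, -0.059,  0.283]), np.float64(0.0028654974191246805))
box corner (array([ 0.372, -0.004,  0.291]), np.float64(0.0012275003237028391)) (array([0.399, 0.035, 0.269]), np.float64(0.09847650725748332))
s red [270.64 256.12] [267 253   8   7  50] ((270.5, 256.0), (6.0, 7.0), 90.0)
s red [263.564 282.692] [258 281  12   4  39] ((263.5, 282.5), (3.0, 11.0), 90.0)
s blue [263.4 185.7] [263 183   2   7  10] ((263.5, 186.0), (6.0, 1.0), 90.0)
s blue [254.423 209.   ] [251 198   7  21  52] ((254.84844970703125, 208.1244354248047), (2.757958173751831, 20.51651954650879), 19.653823852539062)
s blue [340.031 247.75 ] [326 225  24  47 356] ((338.70135498046875, 247.78839111328125), (22.608779907226562, 44.39967346191406), 6.709836959838867)
s brass [279.6 165.6] [273 160  15  11  20] ((279.5680236816406, 165.62400817871094), (17.202787399291992, 1.770875096321106), 34.69515609741211)
s brass [337.29  240.435] [331 238  14   6  62] ((337.376953125, 240.48463439941406), (13.271717071533203, 4.3
[... 193 characters left out ...]
90.0)
t red [265.944 304.611] [263 303   6   4  18] ((265.5, 304.5), (3.0, 5.0), 90.0)
t brass [325.514 251.343] [321 249  10   5  35] ((325.5269775390625, 251.3378448486328), (9.370742797851562, 3.452378749847412), 9.462321281433105)
foot [325.834 247.357] 1059 ((325.6756286621094, 246.4459228515625), (34.68818664550781, 46.031715393066406), 9.462322235107422) [0.562 0.188 0.008]
foot [327.111 241.462] 117 ((327.5, 241.0), (13.0, 10.0), 0.0) [0.575 0.186 0.008]
foot [274.069 267.262] 883 ((273.6980895996094, 271.44342041015625), (27.213272094726562, 58.84946823120117), 10.619654655456543) [0.521 0.293 0.008]
foot [333.087 308.183] 104 ((333.5, 308.5), (13.0, 13.0), 90.0) [0.44  0.173 0.008]
```

Run:
```python
import cv2,numpy as np
a=cv2.imread('pics/top0.png')[210:320,230:380];b=cv2.imread('pics/scene0.png')[210:320,230:380]
im=np.hstack([cv2.resize(x,None,fx=2.66,fy=2.66,interpolation=cv2.INTER_CUBIC) for x in(a,b)])
cv2.imwrite('pics/crop0.png',im);print(im.shape)
```

```text
(293, 798, 3)
```

View pics/crop0.png

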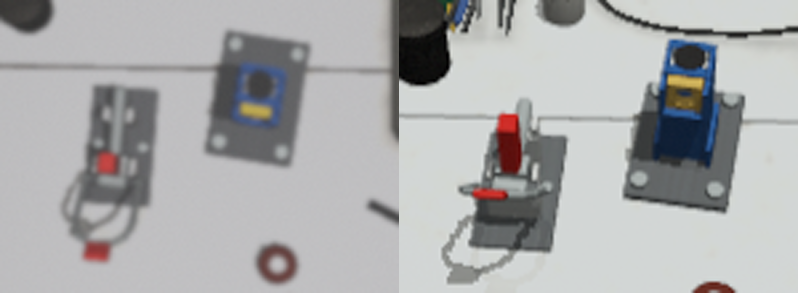

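Run:
```python
from station import r
from h import *
np.set_printoptions(precision=3,suppress=True)
s=r.sense()
r.servo_line([0.12,-0.46,0.62],speed=0.25)
print(r.sense()['clock'],r.sense()['joints'])
for y in(-9,171):print(y,r.inverse_kinematics([0.45,0.235,0.55],[180,0,y]))
r.reach([0.45,0.235,0.55],[180,0,-9])
s=r.sense();print(s['clock'],s['joints'],s['tcp_pos'],s['contact_force'])
p=r.snapshot('wrist');pickle.dump(p,open('w1.pkl','wb'));cv2.imwrite('pics/w1.png',p['frame'][:,:,::-1])
print(-p['R'].T@p['t'],p['R'],p['fx'])
```

```text
1.2417 [-79.479  -4.579  57.766  -0.002 126.954  -4.136]
-9 [ 23.734  -4.313  65.036  -0.    119.277 122.734]
171 [ 23.734  -4.313  65.036   0.    119.277 -57.266]
3.9667 [ 23.665  -4.313  65.029  -0.01  119.279 122.721] [0.45  0.234 0.55 ] [ 0.541  0.038 -0.042]
[0.529 0.223 0.529] [[-0.159 -0.987  0.001]
 [-0.944  0.152  0.294]
 [-0.29   0.046 -0.956]] 374.6986701319273
```

View pics/w1.png

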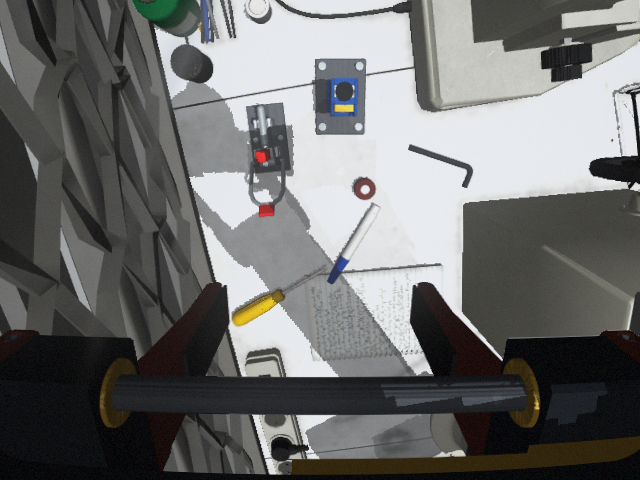

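The wrist view shows the post (foot bolts around (322,66), (360,65), (357,127), (321,127), brass plate (344,108)), and the pin in its stand (tab (262,157), thumb plate (266,210)). I move closer to get precise numbers.

Run:
```python
from station import r
from h import *
np.set_printoptions(precision=4,suppress=True)
r.reach([0.50,0.25,0.40],[180,0,-9])
s=r.sense();print(s['clock'],s['tcp_pos'])
p=r.snapshot('wrist');pickle.dump(p,open('w2.pkl','wb'))
print(proj(p,[[.56,.188,.008],[.52,.285,.008],[.48,.285,.09]]))
cv2.imwrite('pics/w2.png',p['frame'][:,:,::-1])
```

```text
4.7 [0.5    0.2498 0.4016]
[[373.6327 139.7803]
 [282.5925 195.7559]
 [282.2308 260.5938]]
```

View pics/w2.png

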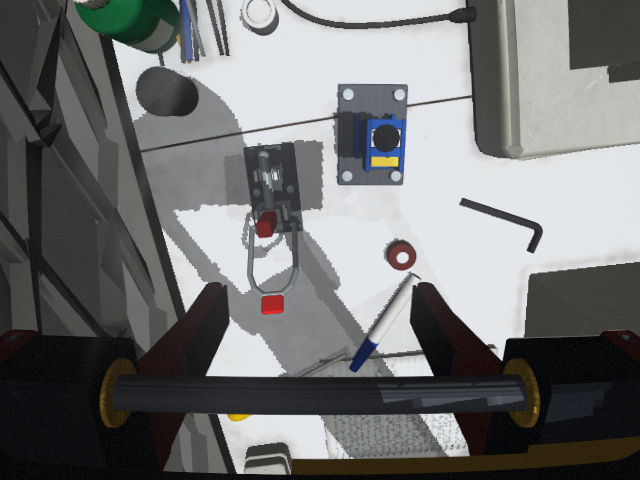

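Run:
```python
from h import *
p=pickle.load(open('w2.pkl','rb'));f=p['frame'][:,:,::-1]
im=cv2.resize(f[75:320,225:425],None,fx=3.2,fy=2.4*32/24*0.75,interpolation=cv2.INTER_CUBIC) if 0 else cv2.resize(f[78:318,230:420],None,fx=2.5*1.0,fy=2.5,interpolation=cv2.INTER_CUBIC)
print(im.shape);cv2.imwrite('pics/w2c.png',im)
np.set_printoptions(precision=4,suppress=True)
for nm,lo,hi in(('white',(0,0,150),(179,60,255)),('red',(0,130,60),(8,255,255)),('red2',(172,130,60),(179,255,255)),('brightred',(0,150,150),(8,255,255)),('brass',(15,100,100),(32,255,255)),('black',(0,0,0),(179,255,45)),('blue',(100,110,50),(125,255,255))):
    for b in blobs(p,lo,hi,20,(235,80,420,318)):
        if b[1][4]<3000:print(nm,b[0],b[1],b[2][1:])
```

```text
(600, 475, 3)
white [347.9515  93.7379] [343  88  11  12 103] ((11.0, 10.0), 90.0)
white [399.34  94.19] [394  89  12  12 100] ((10.733125686645508, 10.28591251373291), 63.43495178222656)
white [371.8182 140.3333] [371 133   4  14  33] ((3.0, 13.0), 0.0)
white [346.7927 175.5976] [342 171  10  10  82] ((9.0, 9.0), 90.0)
white [395.5357 175.7143] [391 171  10  11  84] ((10.0, 9.0), 90.0)
white [266.6667 178.4603] [263 172   8  16  63] ((16.00735092163086, 5.578319072723389), 75.96376037597656)
white [274.5588 175.8824] [272 172   6   9  34] ((8.055550575256348, 4.93196964263916), 80.53767395019531)
white [251.0571 221.8   ] [249 217   5  10  35] ((9.0, 4.0), 90.0)
white [247.1875 237.4375] [245 230   4  15  32] ((14.0, 3.0), 90.0)
white [264.6652 240.1938] [254 233  25  15 227] ((14.0, 24.0), 90.0)
white [272.3002 262.3755] [ 253  235   40   52 1076] ((31.354610443115234, 48.93579864501953), 59.620880126953125)
white [402.1638 257.1897] [396 252  13  12 116] ((10.60660171508789, 12.020814895629883), 45.0)
white [272.4355 292.3387] [253 285  39  12  62] ((9.339361190795898, 38.19694137573242), 85.48600769042969)
red [263.5781 228.4531] [257 221  15  17 128] ((16.00048065185547, 13.519784927368164), 82.87498474121094)
red [272.0336 304.6055] [262 295  21  19 327] ((18.0, 20.0), 90.0)
red2 [259.8286 227.3143] [257 221   8  13  35] ((12.001126289367676, 6.411561012268066), 80.53767395019531)
red2 [268.1304 228.2174] [266 224   5  10  23] ((9.0, 4.0), 90.0)
brightred [272.0658 304.8684] [262 296  21  18 304] ((17.0, 20.0), 90.0)
brass [384.6911 161.1737] [371 157  28  10 259] ((9.0, 27.0), 90.0)
blue [356.3538 136.1538] [354 115   5  43 130] ((3.9631621837615967, 42.04397964477539), 1.9749339818954468)
blue [384.7944 141.7498] [ 365  114   41   58 1007] ((39.189300537109375, 57.96303939819336), 2.0454084873199463)
```

View pics/w2c.png

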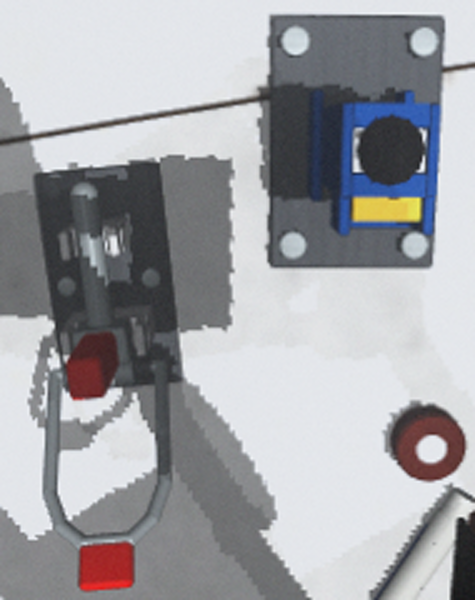

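Run:
```python
from h import *
np.set_printoptions(precision=4,suppress=True)
p=pickle.load(open('w2.pkl','rb'));s=pickle.load(open('scene0.pkl','rb'));t=pickle.load(open('top0.pkl','rb'))
c=lambda x,y:(230+(x+.5)/2.5-.5,78+(y+.5)/2.5-.5)
B=[plane(p,u,.0105) for u in((347.95,93.74),(399.34,94.19),(395.54,175.71),(346.79,175.6))]
B=np.array(B);C=B.mean(0);print('bolts',B[:,:2],'centre',C)
yaw=lambda d:np.degrees(np.arctan2(d[1],d[0]))
print('yaw',yaw(B[1]-B[2]),yaw(B[0]-B[3]),yaw(B[0]-B[1])-90, yaw(B[3]-B[2])-90,'size',np.linalg.norm(B[1]-B[2]),np.linalg.norm(B[0]-B[1]))
F=np.array([plane(p,c(*u),.008) for u in((270,16),(444,15),(433,267),(270,265))]);print('foot',F.mean(0),yaw(F[1]-F[2]),yaw(F[0]-F[3]),np.linalg.norm(F[1]-F[2]),np.linalg.norm(F[0]-F[1]))
print('pad',plane(p,(386.,138.),.090),'black pad crop',plane(p,c(393,150),.090))
print('bolts top view check',proj(t,C),proj(s,C))
S=np.array([plane(p,c(*u),.008) for u in((36,172),(160,162),(181,382),(63,391))]);print('stand',S[:,:2],S.mean(0),yaw(S[1]-S[2]),yaw(S[0]-S[3]),np.linalg.norm(S[1]-S[2]),np.linalg.norm(S[0]-S[1]))
tab=plane(p,c(86,381),.092);print('tab top w',tab)
print('tab top tri top',tri(p,c(86,381),t,(269.93,270.6)))
a=plane(p,c(84,190),.046);b=plane(p,c(97,320),.047);print('shank',a,b,yaw(a-b))
e=plane(p,c(84,182),.042);print('end',e,yaw(e-tab),np.linalg.norm((e-tab)[:2]))
print('thumb tri', tri(p,(272.07,304.87),t,(265.94,304.61)))
print('thumb tri s', tri(p,(272.07,304.87),s,(263.5,282.6)))
```

```text
bolts [[0.6056 0.2069]
 [0.598  0.1593]
 [0.5226 0.1711]
 [0.5301 0.2186]] centre [0.5641 0.189  0.0105]
yaw -8.891412016686985 -8.86776171738385 -9.07060717851546 -9.00444519604244 size 0.07632556046662688 0.04818145801812688
foot [0.5644 0.1895 0.008 ] -8.43443866035544 -8.400953981744987 0.0950711423084485 0.06530072424714185
pad [0.5641 0.1896 0.09  ] black pad crop [0.5642 0.1889 0.09  ]
bolts top view check [[325.6168 246.41  ]] [[337.1942 262.0801]]
stand [[0.5737 0.3132]
 [0.5696 0.2648]
 [0.4812 0.2718]
 [0.4852 0.3208]] [0.5274 0.2927 0.008 ] -4.543639618756026 -4.96296261605377 0.08862500398037759 0.04853312981428161
tab top w [0.5084 0.2942 0.092 ]
tab top tri top (array([0.5091, 0.2925, 0.0956]), np.float64(0.0021109674469775145))
shank [0.5654 0.2901 0.046 ] [0.5193 0.2944 0.047 ] -5.355290179310095
end [0.568  0.2902 0.042 ] -3.8681452756225965 0.05970122902473601
thumb tri (array([0.4474, 0.2974, 0.1026]), np.float64(0.002191928146712683))
thumb tri s (array([0.4477, 0.2983, 0.1028]), np.float64(0.00038713016142296545))
```

Measurements agree with each other: post centre (0.564, 0.189), yaw −8.9°. For the pin, the tab is at (0.5085, 0.2938), yaw ≈ −4.8°, tab-to-end distance 59.7 mm (nominal 60), and the bail is at ≈ 0 (thumb plate 79 mm from hinge, nominal 80). I grasp and lift.

Run:
```python
from station import r
from h import *
np.set_printoptions(precision=4,suppress=True)
o=[180,0,-4.8]
r.reach([.5085,.2938,.33],o); s=r.sense();print(s['clock'],s['tcp_pos'],s['orientation'])
r.servo_line([.5085,.2938,.244],speed=.08); r.wait(.2);s=r.sense();print(s['clock'],s['tcp_pos'],s['contact_force'])
r.grab(squeeze=55); r.wait(.2); s=r.sense();print(s['clock'],s['tcp_pos'],s['opening'],s['contact_force'],s['torque'])
r.servo_line([.5085,.2938,.285],speed=.06); r.wait(.2);s=r.sense();print(s['clock'],s['tcp_pos'],s['opening'],s['contact_force'])
p=r.snapshot('wrist');pickle.dump(p,open('w3.pkl','wb'));cv2.imwrite('pics/w3.png',p['frame'][:,:,::-1])
```

```text
5.175 [0.5084 0.2939 0.3315] [179.9924  -0.0446  -4.7901]
6.6 [0.5086 0.2939 0.2446] [ 0.0168  0.9429 -0.3512]
7.95 [0.5085 0.2938 0.244 ] 0.011743187548067012 [-0.1445 -0.2511 -0.0156] [0.0433 0.0348 0.0167]
8.9833 [0.5084 0.2937 0.2843] 0.011699844641616887 [-0.4234 -1.0449 -2.4772]
```

```bash
cat >> h.py <<'E'
A=np.radians(-8.9);U=np.array([np.cos(A),np.sin(A),0]);V=np.array([-U[1],U[0],0])
PC=np.array([.5641,.1890,0]);M=PC-.014*U+[0,0,.075]
def tcp(sx,dy=0,z=.2770): # TCP for shoulder at post_mouth-frame x=sx
    q=M+(sx-.008)*U+dy*V;q[2]=z;return q
E
python3 - <<'E'
from station import r
from h import *
np.set_printoptions(precision=4,suppress=True)
o=[180,0,-8.9]
r.servo_line(tcp(-.085,0,.29),o,speed=.12)
r.servo_line(tcp(-.075),o,speed=.05);r.wait(.3)
s=r.sense();print(s['clock'],s['tcp_pos'],tcp(-.075),s['orientation'],s['contact_force'])
p=r.snapshot('wrist');pickle.dump(p,open('w4.pkl','wb'))
print(proj(p,[M,M+[0,0,.015]-.004*U,M-.023*U,M-.075*U,PC+[0,0,.09]]))
cv2.imwrite('pics/w4.png',p['frame'][:,:,::-1])
for n in('scene','top'):
    q=r.snapshot(n);pickle.dump(q,open(n+'4.pkl','wb'))
E
```

```text
10.8083 [0.4683 0.204  0.2773] [0.4683 0.204  0.277 ] [-179.9852   -0.0256   -8.8974] [-0.0324  0.1092 -2.8132]
[[320.9815 120.8882]
 [321.1402 129.9554]
 [320.9877 170.6009]
 [320.9859 271.6567]
 [321.1355  85.6795]]
```

View pics/w4.png

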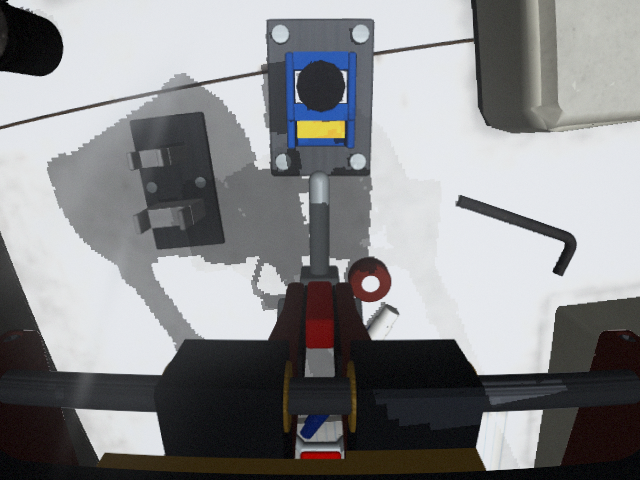

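The pin (shank centre column ≈ 318–319, tip row ≈ 172) hangs slightly left of the post axis (pad, brass and ears centred at ≈ 321). I measure that offset, then correct.

Run:
```python
from h import *
np.set_printoptions(precision=2,suppress=True)
p=pickle.load(open('w4.pkl','rb'));g=cv2.GaussianBlur(cv2.cvtColor(p['frame'],cv2.COLOR_RGB2GRAY),(1,5),0).astype(float)
for y in (178,184,190,196,210,225,240,255):
    d=np.gradient(g[y,295:345]);print(y,g[y,302:336:2].astype(int), 'edges',295+np.argmin(d[:25]),295+25+np.argmax(d[25:]))
for nm,lo,hi in(('brass',(15,100,100),(32,255,255)),('white',(0,0,150),(179,60,255))):
  for b in blobs(p,lo,hi,60,(260,10,380,180)):print(nm,b[0],b[1])
g2=g[60:110];print([ (y,295-20+np.argmin(np.gradient(g[y,275:300])), ) for y in(60,80,100)])
h=cv2.cvtColor(p['frame'],cv2.COLOR_RGB2HSV);m=cv2.inRange(h,(100,110,50),(125,255,255))
for y in(60,80,100,125,140):
    x=np.where(m[y,270:370])[0]+270;print(y,x.min(),x.max(),(x.min()+x.max())/2)
```

```text
178 [165 166 165 157  84 114 131 146 156 153 150 141 122  96 108 108 107] edges 309 329
184 [109 112 110 102  96 126 142 157 178 190 170 152 136 106 110 110 109] edges 308 330
190 [111 111 111 109  95 124 140 155 176 188 170 151 135 104 111 111 109] edges 308 330
196 [222 222 222 206  93 122 140 153 175 188 171 151 135 104 109 110 110] edges 308 330
210 [225 225 224 208  67  73  77  79  80  77  75  72  66  61 109 111 110] edges 309 329
225 [111 130 126 107  66  71  77  79  80  75  75  72  63  60 108 109 108] edges 309 329
240 [110 110 111 108  63  72  76  79  76  78  76  71  64  61 108 108 111] edges 309 329
255 [139 139 139 148  61  71  76  77  76  75  74  70  65  64 109 108 109] edges 310 329
brass [320.5 129. ] [297 121  48  17 816]
white [279.87  33.31] [272  25  17  18 242]
white [360.29  33.2 ] [352  24  18  19 243]
white [296.4   86.49] [295  71   7  32  90]
white [344.23  96.31] [339  87   8  16  62]
white [281.32 161.6 ] [276 154  12  16 139]
white [357.63 161.11] [350 154  16  16 194]
[(60, np.int64(284)), (80, np.int64(297)), (100, np.int64(299))]
60 285 355 320.0
80 286 355 320.5
100 286 355 320.5
125 287 354 320.5
140 287 354 320.5
```

```bash
cat > ins.py <<'E'
from station import r
from h import *
import sys
np.set_printoptions(precision=2,suppress=True)
def go(x0,x1,step,dy,z,fmax,v=.02,ev=1):
    """advance shoulder from x0 to x1, stop when axial push > fmax"""
    o=[180,0,-8.9];x=x0;i=0
    while x<x1-1e-9:
        x=min(x+step,x1);r.servo_line(tcp(x,dy,z),o,speed=v)
        s=r.sense();f=s['contact_force'];a=-f@U
        i+=1
        if i%ev==0 or a>fmax:print('%.4f'%x,'act %.4f'%((s['tcp_pos']-M)@U+.008),'push %.1f lat %.1f up %.1f'%(a,f@V,f[2]),s['torque'],'t %.1f'%s['clock'])
        if a>fmax:return x
    return x
E
python3 - <<'E'
from ins import *
x=go(-.075,-.058,.0085,-.0007,.277,3)
x=go(x,-.012,.002,-.0007,.277,4,ev=2)
E
```

```text
-0.0665 act -0.0664 push 0.9 lat -0.7 up -2.2 [ 0.04  0.03 -0.01] t 11.5
-0.0580 act -0.0579 push -0.1 lat -1.3 up -3.0 [0.02 0.01 0.03] t 12.1
-0.0540 act -0.0539 push -0.3 lat -0.5 up -1.8 [0.07 0.05 0.01] t 12.6
-0.0500 act -0.0499 push -0.3 lat 0.4 up -2.4 [-0.01 -0.01  0.03] t 13.1
-0.0460 act -0.0459 push -0.2 lat 0.2 up -1.6 [ 0.01  0.04 -0.  ] t 13.6
-0.0420 act -0.0419 push 0.4 lat 1.2 up -1.6 [0.06 0.02 0.02] t 14.1
-0.0380 act -0.0379 push -0.5 lat -0.2 up -2.5 [0.01 0.01 0.04] t 14.6
-0.0340 act -0.0339 push -0.1 lat -1.2 up -2.3 [ 0.04  0.   -0.01] t 15.1
-0.0300 act -0.0299 push -0.1 lat 0.8 up -2.4 [ 0.02  0.04 -0.03] t 15.6
-0.0260 act -0.0259 push 0.4 lat 0.4 up -1.5 [0.   0.01 0.03] t 16.1
-0.0220 act -0.0219 push 0.3 lat -0.1 up -1.4 [-0.01  0.06  0.01] t 16.6
-0.0180 act -0.0179 push -0.0 lat -0.3 up -2.6 [ 0.    0.01 -0.  ] t 17.1
-0.0140 act -0.0139 push -0.2 lat 0.1 up -1.3 [ 0.01 -0.04 -0.04] t 17.6
```

Run:
```python
from ins import *
x=go(-.012,.001,.0004,-.0007,.277,3,v=.01,ev=4)
for k in range(3):
    s=r.sense();print('hold %.1f'%(-s['contact_force']@U));r.wait(.05)
print(x)
```

```text
-0.0104 act -0.0104 push 0.5 lat -1.0 up -2.2 [ 0.03  0.03 -0.02] t 18.9
-0.0088 act -0.0088 push -0.5 lat -0.9 up -1.9 [ 0.09  0.03 -0.02] t 19.9
-0.0072 act -0.0073 push 1.5 lat -0.5 up -1.7 [ 0.05  0.31 -0.01] t 20.9
-0.0068 act -0.0071 push 4.1 lat -0.0 up -0.4 [ 0.06  0.84 -0.04] t 21.1
hold 4.1
hold 5.1
hold 4.6
-0.0068000000000000066
```

Run:
```python
from ins import *
x=-.0068;o=[180,0,-8.9]
f=lambda n=4:np.mean([(r.wait(.03),-r.sense()['contact_force']@U)[1] for _ in range(n)])
while x<-.003:
    x+=.0002;r.servo_line(tcp(x,-.0007,.277),o,speed=.01);a=f()
    s=r.sense();print('%.4f act %.4f push %.1f'%(x,(s['tcp_pos']-M)@U+.008,a),s['contact_force'],s['torque'],s['clock'])
    if a>11.3:break
r.wait(.3);print(f(6),r.sense()['clock'])
p=r.snapshot('wrist');pickle.dump(p,open('w5.pkl','wb'));cv2.imwrite('pics/w5.png',p['frame'][:,:,::-1])
```

```text
-0.0066 act -0.0070 push 5.7 [-5.82  0.54  0.57] [0.08 1.18 0.01] 21.6417
-0.0064 act -0.0069 push 6.4 [-6.44  1.13  0.1 ] [ 0.12  1.29 -0.06] 22.025
-0.0062 act -0.0068 push 7.4 [-7.6  -0.34  1.45] [ 0.14  1.39 -0.05] 22.4083
-0.0060 act -0.0067 push 7.5 [-7.1  -0.73  1.52] [ 0.14  1.54 -0.04] 22.7917
-0.0058 act -0.0066 push 8.4 [-7.53  0.96  2.49] [ 0.18  1.7  -0.05] 23.175
-0.0056 act -0.0065 push 9.7 [-8.93  0.2   3.36] [ 0.11  1.79 -0.05] 23.5583
-0.0054 act -0.0064 push 10.3 [-10.23   0.61   2.27] [ 0.11  1.85 -0.07] 23.9417
-0.0052 act -0.0063 push 10.5 [-10.19   0.99   3.25] [ 0.14  2.   -0.06] 24.325
-0.0050 act -0.0062 push 11.3 [-11.38   0.28   3.23] [ 0.13  2.15 -0.03] 24.7083
-0.0048 act -0.0061 push 12.0 [-11.84   0.42   4.34] [ 0.17  2.29 -0.02] 25.0917
11.571563062841994 25.5917
```

Run:
```python
from ins import *
np.set_printoptions(precision=4,suppress=True)
q=pickle.load(open('w4.pkl','rb'))
print('plate front edge x', (plane(q,(320.5,137.5),.0855)-M)@U,'back',(plane(q,(320.5,120.5),.0855)-M)@U)
o=[180,0,-8.9]
r.servo_line(tcp(-.0063,-.0007,.277),o,speed=.01);s=r.sense();print(s['contact_force'])
r.let_go();s=r.sense();print(s['clock'],s['opening'],s['contact_force'])
r.servo_line(tcp(-.0068,-.0007,.40),o,speed=.15);r.wait(.2);s=r.sense();print(s['clock'],s['tcp_pos'],s['contact_force'])
p=r.snapshot('wrist');pickle.dump(p,open('w6.pkl','wb'));z=r.snapshot('scene');pickle.dump(z,open('s6.pkl','wb'))
cv2.imwrite('pics/w6.png',np.vstack([p['frame'][60:360,160:500],]) [:,:,::-1].repeat(1,0))
a=cv2.resize(p['frame'][60:400,180:460],None,fx=1.4,fy=1.4);b=cv2.resize(z['frame'][200:320,270:408],(396,476),interpolation=cv2.INTER_CUBIC)
a=cv2.resize(a,(396,476));cv2.imwrite('pics/c6.png',np.hstack([a,b])[:,:,::-1])
for n,f in(('w',p),('s',z)):
    for b in blobs(f,(0,140,100),(6,255,255),20,(180,150,460,400)):print(n,b[0],b[1],b[2])
```

```text
plate front edge x -0.007268030158602385 back -6.4420753599868855e-06
[-6.8481  1.301   1.0234]
27.175 0.0875618573911598 [-1.4931  0.2777  0.7855]
28.3417 [0.5355 0.1928 0.3987] [ 0.0523  0.0892 -0.0378]
w [318.6164 246.9178] [313 242  12  13  73] ((318.5, 248.0), (12.0, 11.0), 90.0)
w [318.3056 330.4053] [308 321  22  19 301] ((318.5, 330.0), (18.0, 21.0), 90.0)
s [336.2195 231.7073] [333 229   8   7  41] ((336.2692565917969, 231.6538543701172), (6.6679487228393555, 5.883484840393066), 11.309932708740234)
s [329.7812 258.4375] [324 257  12   4  32] ((329.59002685546875, 258.3699645996094), (11.172287940979004, 2.5455846786499023), 8.130102157592773)
s [348.0803 323.6423] [340 316  17  15 137] ((348.0, 323.0), (14.0, 16.0), 90.0)
```

View pics/c6.png

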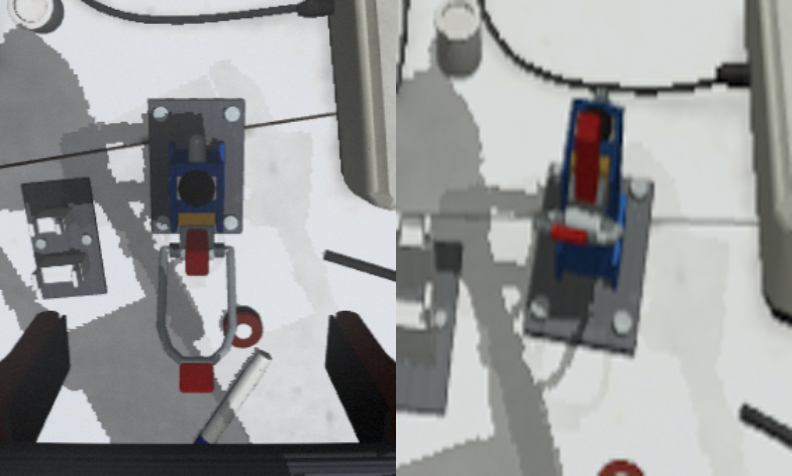

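Home is confirmed: the plate's front edge is seen at −7.3 mm and was felt at −7.3 mm. The pin end protrudes behind the post and the bail still leans back. Next I flip the bail with closed fingers.

```bash
cat > flip.py <<'E'
from station import r
from h import *
np.set_printoptions(precision=3,suppress=True)
H=M-.0252*U-.0007*V; o=[180,0,-8.9]
def at(xc,zb,v):      # finger centre xc along U from hinge, finger bottom zb above hinge
    q=H+xc*U;q[2]=.075+zb+.182;r.servo_line(q,o,speed=v)
    s=r.sense();f=s['contact_force'];print('x %.3f z %.3f'%(xc,zb),'F axial %.1f lat %.1f up %.1f t %.1f'%(f@U,f@V,f[2],s['clock']))
    return np.linalg.norm(f)
E
python3 - <<'E'
from flip import *
p=pickle.load(open('w6.pkl','rb'));z=pickle.load(open('s6.pkl','rb'))
T,e=tri(p,(318.3,330.4),z,(329.78,258.44));d=T-H;print('thumb',T,e,'rel hinge',d@U,d@V,T[2]-.075)
r.grab(squeeze=20);print(r.sense()['opening'])
at(-.108,.10,.2); at(-.108,.055,.12)
for x in(-.098,-.090,-.075,-.055,-.035): 
    if at(x,.055,.05)>8:break
q=r.snapshot('scene');pickle.dump(q,open('s7.pkl','wb'));w=r.snapshot('wrist');pickle.dump(w,open('w7.pkl','wb'))
a=cv2.resize(w['frame'][100:400,180:460],(396,476));b=cv2.resize(q['frame'][200:320,270:408],(396,476),interpolation=cv2.INTER_CUBIC)
cv2.imwrite('pics/c7.png',np.hstack([a,b])[:,:,::-1])
E
```

```text
thumb [0.471 0.204 0.131] 0.0008507672910603382 rel hinge -0.05510259829925796 0.0009459151892431195 0.05644237120623592
0.0004650912041016621
x -0.108 z 0.100 F axial 0.2 lat -0.2 up -0.2 t 30.6
x -0.108 z 0.055 F axial 0.4 lat 0.9 up -0.3 t 31.1
x -0.098 z 0.055 F axial 0.2 lat -0.5 up 0.4 t 31.4
x -0.090 z 0.055 F axial -0.4 lat -0.4 up 0.8 t 31.8
x -0.075 z 0.055 F axial 0.9 lat 0.6 up 0.1 t 32.2
x -0.055 z 0.055 F axial 0.6 lat -0.2 up -0.1 t 32.8
x -0.035 z 0.055 F axial -0.5 lat -0.6 up 1.4 t 33.3
```

View pics/c7.png

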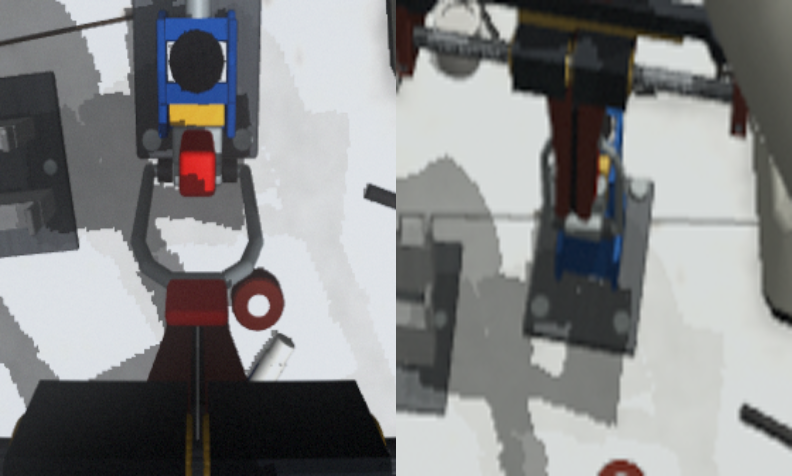

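The fingers sit behind the thumb plate and the bail is coming upright, between the legs and clear of the tab. I continue over the top.

Run:
```python
from flip import *
ok=True
for x,z in[(-.030,.062),(-.012,.063),(.005,.063),(.025,.063),(.039,.063)]:
    if at(x,z,.06)>9: ok=False;break
if ok:
  for ph in np.radians([135,145,153,160]):
    d=np.array([-np.cos(ph),np.sin(ph)]);n=np.array([-np.sin(ph),-np.cos(ph)]);c=.079*d+.0025*n
    if at(c[0]-.010,c[1],.06)>9: ok=False;break
if ok: at(.068,.045,.12);at(.090,.045,.12);r.wait(.2)
q=r.snapshot('scene');w=r.snapshot('wrist');t=r.snapshot('top')
a=cv2.resize(w['frame'][60:400,180:460],(396,476));b=cv2.resize(q['frame'][180:300,270:408],(396,476),interpolation=cv2.INTER_CUBIC)
cv2.imwrite('pics/c8.png',np.hstack([a,b])[:,:,::-1])
print(ok,r.sense()['contact_force'])
```

```text
x -0.030 z 0.062 F axial 1.0 lat -0.1 up 0.5 t 33.7
x -0.012 z 0.063 F axial 0.6 lat 0.1 up -0.3 t 34.1
x 0.005 z 0.063 F axial -0.3 lat -0.4 up 0.5 t 34.6
x 0.025 z 0.063 F axial -0.0 lat 0.1 up -0.2 t 35.1
x 0.039 z 0.063 F axial -0.5 lat 0.8 up -0.3 t 35.4
x 0.044 z 0.058 F axial -0.8 lat -0.3 up 0.0 t 35.7
x 0.053 z 0.047 F axial 1.0 lat -0.4 up 0.1 t 36.1
x 0.059 z 0.038 F axial 0.5 lat 0.3 up -0.4 t 36.4
x 0.063 z 0.029 F axial 0.0 lat -0.3 up -0.1 t 36.7
x 0.068 z 0.045 F axial 0.4 lat -0.2 up 0.3 t 37.0
x 0.090 z 0.045 F axial -0.2 lat 0.3 up 0.4 t 37.4
True [-0.098  0.369 -0.105]
```

View pics/c8.png

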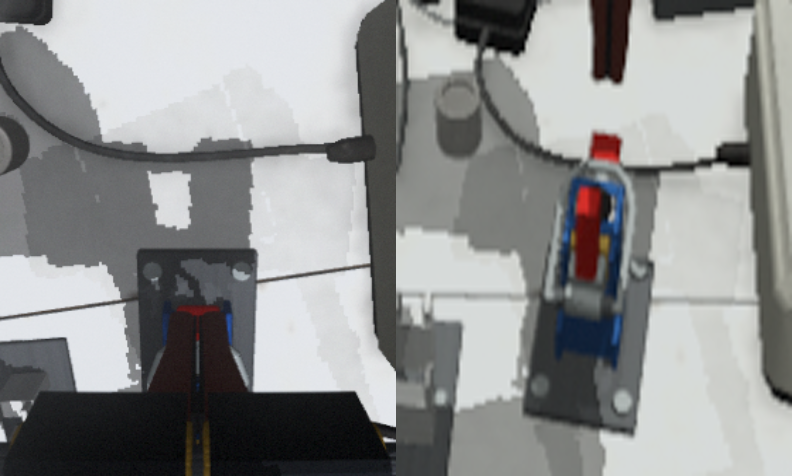

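The bail now lies over the post with the red thumb plate beyond the pin's end, and the fingers stand above it. I press down in small steps.

Run:
```python
from flip import *
at(.089,.020,.08)
z=.020
while z>-.0085:
    z-=.0005
    a=at(.089,z,.015)
    if a>16 or (z<-.003 and a>9):break
r.wait(.2);s=r.sense();print(z,s['contact_force'],s['tcp_pos'])
```

```text
x 0.089 z 0.020 F axial 0.0 lat -0.2 up 0.3 t 38.2
x 0.089 z 0.019 F axial 0.5 lat -0.3 up 0.8 t 38.4
x 0.089 z 0.019 F axial -0.3 lat 0.7 up -0.5 t 38.7
x 0.089 z 0.018 F axial 0.3 lat -0.2 up 0.4 t 38.9
x 0.089 z 0.018 F axial -0.3 lat -0.2 up 0.1 t 39.2
x 0.089 z 0.017 F axial -0.2 lat -0.3 up -0.1 t 39.4
x 0.089 z 0.017 F axial -0.9 lat -0.0 up 0.5 t 39.7
x 0.089 z 0.016 F axial -0.5 lat -0.2 up 0.4 t 39.9
x 0.089 z 0.016 F axial -0.4 lat 0.1 up 0.6 t 40.2
x 0.089 z 0.015 F axial 0.4 lat 0.2 up -0.1 t 40.4
x 0.089 z 0.015 F axial -0.5 lat -0.1 up -0.2 t 40.7
x 0.089 z 0.014 F axial -0.7 lat -0.9 up 0.7 t 40.9
x 0.089 z 0.014 F axial 0.4 lat -0.7 up -1.3 t 41.2
x 0.089 z 0.013 F axial 0.8 lat -0.2 up -0.3 t 41.4
x 0.089 z 0.013 F axial -0.2 lat 0.0 up -0.0 t 41.7
x 0.089 z 0.012 F axial -0.1 lat -0.8 up -0.1 t 41.9
x 0.089 z 0.012 F axial 1.1 lat 0.1 up -0.2 t 42.2
x 0.089 z 0.011 F axial -1.1 lat -0.0 up 1.1 t 42.4
x 0.089 z 0.011 F axial -0.8 lat 0.1 up 0.0 t 42.7
x 0.089 z 0.010 F axial 0.5 lat 0.0 up 0.5 t 42.9
x 0.089 z 0.010 F axial -1.1 lat 1.2 up 0.1 t 43.2
x 0.089 z 0.009
[... 1256 characters left out ...]
9.4
x 0.089 z -0.003 F axial 0.4 lat -0.9 up 0.4 t 49.7
x 0.089 z -0.004 F axial 0.1 lat -0.3 up 0.2 t 49.9
x 0.089 z -0.004 F axial 0.3 lat -0.2 up -0.7 t 50.2
x 0.089 z -0.005 F axial -0.4 lat 0.3 up -0.4 t 50.4
x 0.089 z -0.005 F axial 0.2 lat 1.1 up 0.1 t 50.7
x 0.089 z -0.006 F axial 0.8 lat 0.3 up -1.4 t 50.9
x 0.089 z -0.006 F axial -0.2 lat -0.8 up -0.4 t 51.2
x 0.089 z -0.007 F axial 1.6 lat -0.3 up -0.2 t 51.4
x 0.089 z -0.007 F axial -0.2 lat -0.8 up -0.3 t 51.7
x 0.089 z -0.008 F axial -0.3 lat -0.8 up 0.5 t 51.9
x 0.089 z -0.008 F axial 0.4 lat -0.3 up 1.7 t 52.2
x 0.089 z -0.009 F axial -0.4 lat -0.2 up 1.9 t 52.4
-0.008500000000000018 [-1.221  0.423  1.719] [0.613 0.181 0.249]
```

It snapped at about 7.5 N and the force fell away; at −8 mm the fingers touched the bail at its stop. I retract and check.

Run:
```python
from flip import *
at(.089,.10,.12); r.wait(.2)
at(.03,.15,.2); r.wait(.2)
q=r.snapshot('scene');w=r.snapshot('wrist');pickle.dump(q,open('s9.pkl','wb'));pickle.dump(w,open('w9.pkl','wb'))
a=cv2.resize(w['frame'][60:400,180:460],(396,476));b=cv2.resize(q['frame'][180:300,270:408],(396,476),interpolation=cv2.INTER_CUBIC)
cv2.imwrite('pics/c9.png',np.hstack([a,b])[:,:,::-1])
print(r.sense()['clock'],r.sense()['contact_force'])
ph=2.39+.87
for nm,ph in(('2.39',2.39+.87),('2.19',2.19+.87)):
    X=H+.080*(-np.cos(ph))*U;X[2]=.075+.080*np.sin(ph);print(nm,'thumb expected px',proj(w,X),proj(q,X))
for n,f in(('w',w),('s',q)):
    for b in blobs(f,(0,140,70),(6,255,255),15,(180,100,460,400)):print(n,b[0],b[1])
```

```text
x 0.089 z 0.100 F axial -0.1 lat 0.3 up -0.9 t 53.7
x 0.030 z 0.150 F axial -0.1 lat 0.3 up -0.2 t 54.4
54.7083 [ 0.96   0.564 -0.472]
2.39 thumb expected px [[319.49  164.813]] [[342.116 223.065]]
2.19 thumb expected px [[319.531 166.422]] [[342.481 216.306]]
w [318.865 168.066] [309 159  20  18 244]
w [317.838 268.778] [311 260  15  18 234]
w [350.119 302.952] [342 299  19  10  84]
w [352.547 316.887] [346 310  14  11  53]
s [342.517 222.552] [338 221  10   4  29]
s [336.018 238.524] [332 227   9  24 168]
s [348.321 324.192] [340 316  18  16 156]
```

View pics/c9.png

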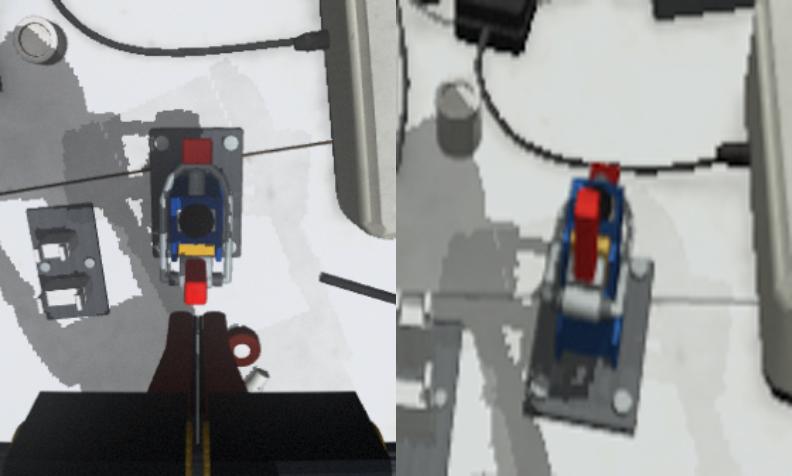

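Scene thumb plate row 222.6 matches the locked bail angle 2.39 (223.1), not the resting 2.19 (216.3). One check remains: that the pin did not creep back during the press. I compare the tab's rear top edge before and after.

Run:
```python
from h import *
np.set_printoptions(precision=4,suppress=True)
for n,rows in(('w5',None),('w6',None),('w7',None),('w9',None)):
    p=pickle.load(open(n+'.pkl','rb'));f=p['frame'].astype(int)
    X=M+(-.0072-.015)*U;X[2]=.125;e=proj(p,X)[0]
    c=int(round(e[0]))-1;R=f[:,c-2:c+3].mean(1);red=R[:,0]-(R[:,1]+R[:,2])/2
    y0=int(e[1]);d=np.gradient(red[y0-12:y0+13]);k=np.argmin(d);yy=y0-12+k
    print(n,'expected rear edge',e,'seen row',yy,'-> shoulder x',(plane(p,(c,yy),.125)-M)@U+.015,red[y0-12:y0+13].astype(int))
    h=cv2.cvtColor(p['frame'],cv2.COLOR_RGB2HSV);m=cv2.inRange(h,(15,100,60),(32,255,255))[60:340,280:350]
    q=np.argwhere(m);print('  brass rows',q[:,0].min()+60 if len(q) else None,q[:,0].max()+60 if len(q) else None)
```

```text
w5 expected rear edge [319.8184 352.5134] seen row 348 -> shoulder x -0.005061908866426528 [89 90 90 89 91 91 89 81 43  9 -1  0 -1 -1 -2 -2 -2 -1 -2 -2 -2 -2 -2 -2
 -1]
  brass rows 268 280
w6 expected rear edge [319.072  253.9392] seen row 256 -> shoulder x -0.0087565657554645 [62 64 65 64 62 63 64 62 62 63 61 62 61 62 58 52  2 -2 -2 -2 -3 -3 -3 -3
 -2]
  brass rows 212 220
w7 expected rear edge [319.3337 222.7977] seen row 223 -> shoulder x -0.007294247075754101 [108  99  98  82  71  70  69  69  70  68  70  64  56  44   7  -1  -1   0
   0  -1  -2   0  -2   0  -1]
  brass rows 166 179
w9 expected rear edge [318.893 276.606] seen row 277 -> shoulder x -0.007515945575703984 [177 179 178 178 178 180 188 190 191 191 192 190 187 101   6  -4  -4  -4
  -2  -1  -3   0   0   0   1]
  brass rows 234 242
```

```bash
python3 -c "
from station import r
print(r.sense()['clock'],r.sense()['contact_force']);r.hand_in();print(r.sense()['clock'])"
```

```text
54.7083 [ 0.96022992  0.56365663 -0.47237079]
the job is handed in; nothing more can be done
the job is handed in; nothing more can be done
```

The pin is home in the post with its bail snapped over the end. I handed in at 54.7 s of the 70 s allowed; no verdict is reported.

**What I did:** I lifted the pin from the stand and corrected a 0.7 mm sideways offset seen in the wrist view. Then I pushed it home against the thrust plate, with about 12 N at the tool at the end. After letting go, I flipped the bail over the post with closed fingers. Pressing the thumb plate snapped it at about 8 N, and I then drew the fingers clear.

**Last checks:**
- **Home depth:** the thrust plate was felt at about 7.3 mm before the post's entry face, and the picture also showed it at 7.3 mm. After the snap the shoulder read 7.5 mm before the face; the limit is 10 mm.
- **Bail:** the thumb plate was at row 222.6 in the scene view. The locked angle predicts 223.1 and the unsnapped one 216.3. The fingers also met the bail again close to the height expected for its stop.
- **Robot:** about 0 N on the tool at hand-in, within its noise of about 1 N, with the fingers well above everything.

**Disagreements:**
- Earlier wrist pictures put the shoulder at 5.1 and 8.8 mm before the face, so that check is good to about 2 mm.
- In the last wrist picture the thumb plate was 3 pixels off the expected row; that view does not separate locked from unlocked.
- I did not measure the bystanders again. My path did not go near them, and those in the last picture look undisturbed.

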